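# Prop the tablet up on the test stand and lock its foot with the stop bar

### The arm

A 6-joint arm with a two-finger parallel gripper is mounted at the origin on the work surface. World frame = base frame: x ahead of the robot, y to its left, z up, the work surface at z = 0. Lengths are in m, angles in rad, forces in N, time in s.
With the tool pointing down it reaches from about 0.275 to 0.725 m from the base axis. Payload 5.6 kg.
Tool frame: the origin (TCP) lies at the very end of the fingers, on their centre line; the grasp point (between the pads) lies 19 mm behind it (manip.tcp_to_grasp is the distance from the TCP to the grasp point, in m); z points along the fingers, y is the direction in which the jaws open and shut (so a half turn about z gives the same grasp; the last joint's range is limited). The gripper opens to 85 mm and grips with 20 to 120 N. Pads are 22 mm wide; open, the fingers measure 114 mm over their backs; the gripper's body (76 mm by 85 mm) begins 54 mm behind the grasp point. The pads swing forward as they close: fully open they stand 13 mm farther back than shut.
Start: joints at [1.442, 0.255, 0.108, 0, -1.424, -0.285], TCP at [0.221, 0.504, 0.231] pointing down, gripper open.
Joint ranges: [-2.95, 2.95], [-1.21, 1.97], [-1.09, 1.5], [-2.87, 1.71], [-2.94, -0.07], [-3.05, 3.05]. Speed limits (rad/s): [2.57, 2.57, 3.14, 3.14, 3.14, 3.14].

### API

Orientations are given as a rotation vector (axis times angle).
In Python, from cell import manip gives the robot as it stands. The module is installed in compiled form; this text tells all that it offers.
- The arm moves only by the shell command python3 -m jog 'ROWS' [FORCE]. ROWS is JSON, a list of rows, each an object of numbers: "x", "y", "z": the shift along the tool's x, y, z in units of 40 mm (1.0 is 40 mm); "rx", "ry", "rz": the turn, a rotation vector about the tool's x, y, z in units of 5 degrees (1.0 is 5 degrees); "hand": the gripper's target within -1 to 1 (shut at 1, half-way at 0, fully open at -1). A call has 1 to 10 rows; each row shifts and turns the commanded pose from where the row before left it, along the tool's axes as they then stand; what a row does not reach is not made up. A row lasts 1/8 s, in which the tool goes at most 62.5 mm and 10.7 degrees, less where a joint would pass 70% of its speed; a pose out of reach is approached as far as the arm can. A call is refused whole if a number of a shift passes 1 or a number of a turn 1, either way. A call with a gripper value outside its range is refused whole. The fingers move at their own pace and stop on an object; FORCE is the grip in N (left out, the last holds). Time passes only in rows, so rows that do not move let the fingers close. It gives the time, the measured TCP pose, the force and the opening at its end, in the units of the state.
- manip.sense(): the state, without advancing time (a new reading comes with each control period).
- manip.camera(name): name is "scene" or "top" or "wrist"; returns a dict with "frame" (480x640x3 uint8, red, green, blue), "z_map" (480x640 float32, m along the optical axis (not along the pixel's ray), 0 where there is no reading), "fx", "fy", "cx", "cy" (pixels), "R" (3x3) and "t" (3): a world point X has camera coordinates R X + t. Camera axes: x right, y down, z forward; pixel columns grow to the right and rows downward; lengths in m; the calibration is good to about 2 mm. A picture is of the moment at which its call begins.
- manip.close_job(): hands the job in, once; it reports no verdict.
Trained networks look in the newest picture that a camera, given by its name, has taken for a name from the list of things; names that differ only in an ending like _2 or _b are one class to them, and where a whole thing is asked for, a point or a joint stands for the part that bears it (a point fixed in the world has none). Each returns a list of dicts, best first, with "p" (0 to 1); they miss things now and then, are a little off and sometimes report something else, mostly with a low value. They report only what shows in the picture. A call takes as long as a camera call.
- manip.spot_in(camera, thing): "point" ([x, y, z] in m, in world coordinates, good to about 4 mm: the middle of the surface that is visible of it).
- manip.mark_of(camera, thing): "point" ([x, y, z] in m, in world coordinates, good to about 4 mm: a listed point, or the origin of a listed thing).
The state is a dict: "clock": time; "q": joint angles; "dq": joint speeds; "effort": joint torques, N m; "eef_pos": TCP position; "eef_rot": TCP orientation; "wrist_force": force on the tool from outside, world axes, zero at the start; "torque": the same for the moment, N m; "grip_width": finger opening in m.
Only numpy, scipy, OpenCV 4.12 (cv2) and the standard library are available. Lean on these libraries where they do the work, as an engineer would, in place of code of your own. Each camera call takes 0.05 s, during which the arm holds its last target.

### The job

The tablet has slumped on its test stand. Without letting it fall, push its foot towards the backboard, just far enough to clear the row of the two sprung clips, so that it stays leaning steeply against the board by itself. Then snap the loose stop bar fully home into both clips, grip post up, so that it blocks the foot with no more than about a centimetre of gap, and let go; leave the phone, the carton and the tape roll where they are.

Things in the scene. Friction and masses are not known exactly. Their poses are not given: they have to be found in the camera images.
- tablet: Loose tablet in a case, 190 x 130 x 10 mm, 0.3 to 0.6 kg, standing on a short end on the base plate, its top leaning on the backboard, at first 32 degrees from upright. Origin: middle of the rear lower edge, on which it stands. z up its length, y across, x through it towards the board (screen at -10 mm). Pushed at the foot, the foot slides in and the top climbs; friction holds it where left.
- foot_front (a point): Middle of the front face of the tablet's thick grey case foot (130 mm wide, 24 mm high, 16 mm deep, on the screen side), about 12 mm above the base plate; the face is nearly upright once the tablet leans steeply. Axes as the tablet's. This is where to push. At 10 to 20 mm from seat in x there is room for the bar in front, and the tablet leans 18 to 15 degrees.
- seat (a point): Fixed point on the stand: middle of the stop bar rod's centre line when the bar is home (its board-side face is then at x = 8 mm). x level to the backboard, y level along the bar, z up. 20 mm above the bench, 12 mm above the top of the grey base plate (x -112 to +101 mm, y +-120 mm).
- wall_foot (a point): Fixed point: foot of the white backboard's face, at its middle on the base plate, 85 mm from seat in x; same axes. The board is 240 mm wide and reaches 200 mm above the bench.
- bar_grip (a point): Loose stop bar, 0.15 kg: square aluminium rod, 16 x 16 x 200 mm (along y), with a black grip post, 14 x 14 mm, rising 50 mm from its middle; lies on the bench, post up. Point: on the post's axis, 38 mm above the rod's centre line, 20 mm below the post's top; z up. Either way round fits. Grip the post's y faces and tilt the gripper's body 15 to 25 degrees away from the board to clear the tablet.
- jaw_left (a joint): Grey sprung front jaw of the clip at y = +88 mm of seat; rad, 0 shut, grows as it swings away from the board on a low level hinge. About 0.17 lets the bar by; it snaps shut over it in the last 4 mm. Both jaws resist with 10 to 18 N in all, mostly with the bar some 21 mm above home, then little until the bar meets the hard floor.
- jaw_right (a joint): The same for the clip at y = -88 mm. Each clip is a fork 18 mm wide: this jaw in front, a fixed black rear prong and a floor 8 mm below seat; it reaches 26 mm above that point. 158 mm clear between the clips. Sloped mouths catch a bar up to 5 mm off in x; 0.7 mm play each way when home.
- phone: Bystander: black phone lying flat, 72 x 150 x 9 mm; origin at the centre of its underside.
- carton: Bystander: small closed cardboard carton, 90 x 160 x 50 mm; origin at the centre of its underside.
- tape: Bystander: roll of clear tape lying flat, outer diameter 100 mm, 45 mm high; origin at the centre of its underside.

How it is judged:
On the way, in this order (a step that is already met when the one before it is completed fails the run):
1. the tablet, let go, leans steeply against the backboard by itself, its foot behind the line of the clips (angle between tablet's own z axis and vertical between 0.19 and 0.38 rad and x of foot_front in the frame of seat between 0.006 and 0.022 m and angle between the y axis of tablet and the y axis of seat, either way round below 0.12 rad and contact force between the fingers and tablet below 0.1 N and linear speed of tablet below 0.02 m/s and angular speed of tablet below 0.1 rad/s), for 0.2 s.
2. the stop bar is fully home in both clips with both jaws shut over it (z of bar_grip in the frame of seat between 0.034 and 0.0415 m and x of bar_grip in the frame of seat between -0.004 and 0.004 m and y of bar_grip in the frame of seat between -0.007 and 0.007 m and angle between the z axis of bar_grip and the z axis of seat, either way round below 0.06 rad and angle between the y axis of bar_grip and the y axis of seat, either way round below 0.06 rad and value of joint each of jaw_left, jaw_right below 0.08 rad), for 0.2 s.
At the end, for the whole second after the job is handed in: Tablet at rest, untouched, 11 to 22 degrees from upright, square to the board within 7 degrees, its foot_front 6 to 22 mm boardwards of the seat; bar home in both clips, post up: grip point 34 to 41.5 mm above the seat, within 4 mm in x, 7 mm in y, square within 3.4 degrees, jaws under 0.08 rad (all of step 1 and all of step 2).
It fails at once if the tablet falls or slumps flat (angle between tablet's own z axis and vertical above 0.95 rad).
It fails at once if a bystander (phone, carton or tape) is shifted more than 25 mm (distance of any of phone, carton, tape from where it was at the start of the episode above 0.025 m).
It also fails if it takes over 50 s, if anything falls off the work surface, if the arm or the gripper's body presses on something with over 40 N, if the wrist force passes 120 N, or if a joint passes its speed limit or range.

## Working session

There is one attempt and no reset: what is moved stays moved. The work goes in short steps, Python scripts to look and compute and a shell command to move; the robot and the scene stay as the last step left them, time stands still between calls to the robot, and variables do not carry over. Pictures are saved under pics/ and viewed, and the job is handed in when it is done.

```bash
mkdir -p pics; cat > h.py <<'E'
import numpy as np, cv2
from cell import manip
from scipy.spatial.transform import Rotation as Ro
def pic(n,f):
    c=manip.camera(n); cv2.imwrite('pics/'+f,c['frame'][:,:,::-1]); return c
def w(c,u,v):
    z=c['z_map'][int(v),int(u)]; p=np.array([(u-c['cx'])/c['fx']*z,(v-c['cy'])/c['fy']*z,z]); return np.array(c['R']).T@(p-np.array(c['t']))
E
python3 - <<'E'
from h import *
np.set_printoptions(precision=4,suppress=True)
s=manip.sense(); print(s['clock'],s['eef_pos'],s['eef_rot'],s['grip_width'],s['q'])
for n in('scene','top'):
    c=pic(n,n+'0.png')
    for t in['tablet','foot_front','seat','wall_foot','bar_grip','jaw_left','jaw_right','phone','carton','tape']:
        r=manip.mark_of(n,t); print(n,t,[(np.round(a['point'],4),round(a['p'],2)) for a in r[:3]])
E
```

```text
0.0 [0.2209 0.5031 0.2304] [ 3.0727 -0.6451 -0.0005] 0.08561021234329086 [ 1.4416  0.2557  0.107  -0.0005 -1.4239 -0.2846]
scene tablet [(array([0.5081, 0.1033, 0.0074]), 0.67)]
scene foot_front [(array([0.4995, 0.0973, 0.0247]), 0.81)]
scene seat [(array([0.5251, 0.1043, 0.0169]), 0.63)]
scene wall_foot [(array([0.6123, 0.1194, 0.0094]), 0.65)]
scene bar_grip [(array([ 0.5271, -0.2166,  0.0434]), 0.87)]Traceback (most recent call last):
  File "<stdin>", line 7, in <module>
ValueError: it knows: bar_grip, carton, foot_front, phone, seat, tablet, tape, wall_foot
```

```bash
python3 - <<'E'
from h import *
np.set_printoptions(precision=4,suppress=True)
for n in('scene','top'):
    c=pic(n,n+'0.png')
    for t in['tablet','foot_front','seat','wall_foot','bar_grip','phone','carton','tape']:
        r=manip.mark_of(n,t); print(n,t,[(np.round(a['point'],4),round(a['p'],2)) for a in r[:3]])
    for t in['jaw_left','jaw_right']:
        r=manip.spot_in(n,t); print(n,t,[(np.round(a['point'],4),round(a['p'],2)) for a in r[:3]])
E
```

```text
scene tablet [(array([0.5083, 0.1034, 0.0099]), 0.85)]
scene foot_front [(array([0.4988, 0.0977, 0.027 ]), 0.72)]
scene seat [(array([0.5242, 0.1025, 0.022 ]), 0.68)]
scene wall_foot [(array([0.6092, 0.1207, 0.009 ]), 0.76)]
scene bar_grip [(array([ 0.5227, -0.216 ,  0.0457]), 0.91)]
scene phone [(array([ 0.424 , -0.4278, -0.0007]), 0.71)]
scene carton [(array([ 0.7386, -0.2798,  0.0001]), 0.91)]
scene tape [(array([0.3382, 0.4323, 0.0005]), 0.69)]
scene jaw_left []
scene jaw_right [(array([0.5387, 0.0116, 0.0367]), 0.42)]
top tablet [(array([0.508 , 0.1052, 0.0131]), 0.88)]
top foot_front [(array([0.4977, 0.0976, 0.0231]), 0.72)]
top seat [(array([0.5257, 0.1041, 0.0194]), 0.66)]
top wall_foot []
top bar_grip [(array([ 0.5265, -0.2162,  0.0435]), 0.76), (array([0.5067, 0.1039, 0.0138]), 0.25)]
top phone [(array([ 0.7415, -0.2834, -0.0029]), 0.69), (array([ 0.4242, -0.4318, -0.001 ]), 0.66)]
top carton [(array([ 0.738 , -0.2839,  0.0023]), 0.96)]
top tape [(array([ 0.3318,  0.4324, -0.0014]), 0.94)]
top jaw_left [(array([0.5529, 0.1136, 0.1064]), 0.46), (array([ 0.7307, -0.2816,  0.0475]), 0.37), (array([0.493 , 0.1843, 0.038 ]), 0.36)]
top jaw_right [(array([ 0.5219, -0.2122,  0.0123]), 0.59)]
```

View pics/scene0.png

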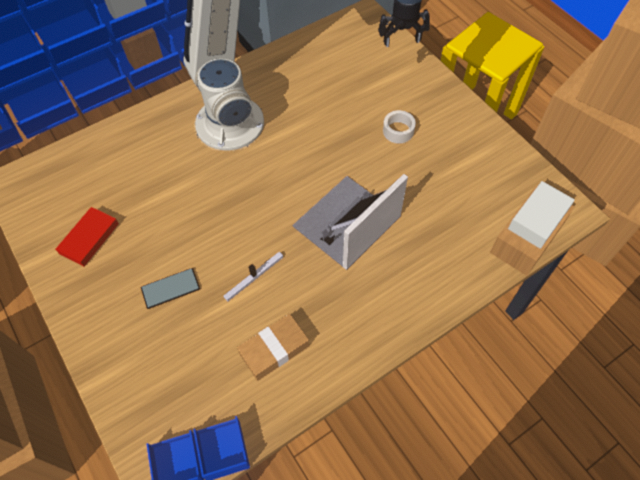

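View pics/top0.png

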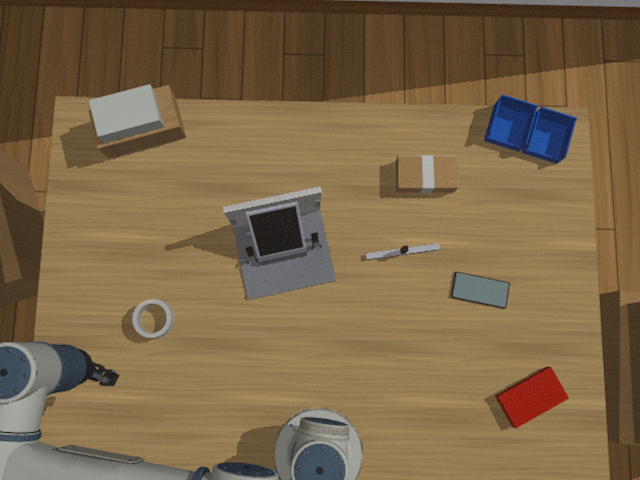

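```bash
python3 - <<'E'
from h import *
np.set_printoptions(precision=4,suppress=True)
for n in ('top','scene'):
    c=pic(n,n+'1.png'); z=c['z_map']
    v,u=np.mgrid[0:480,0:640]
    P=np.stack([(u-c['cx'])/c['fx']*z,(v-c['cy'])/c['fy']*z,z],-1)-np.array(c['t'])
    W=P@np.array(c['R']); np.save(n+'W.npy',W)
    m=(W[...,0]>.38)&(W[...,0]<.68)&(W[...,1]>-.05)&(W[...,1]<.26)&(W[...,2]>.19)&(W[...,2]<.215)&(z>0)
    xy=W[m][:,:2].astype(np.float32); print(n,'rim',cv2.minAreaRect(xy), np.median(W[m][:,2]))
    b=(W[...,0]>.40)&(W[...,0]<.55)&(W[...,1]>-.06)&(W[...,1]<.26)&(W[...,2]>.004)&(W[...,2]<.012)&(z>0)
    print('plate',cv2.minAreaRect(W[b][:,:2].astype(np.float32)),np.median(W[b][:,2]))
    b=(W[...,0]>.40)&(W[...,0]<.62)&(W[...,1]>-.35)&(W[...,1]<-.1)&(W[...,2]>.008)&(W[...,2]<.03)&(z>0)
    print('bar',cv2.minAreaRect(W[b][:,:2].astype(np.float32)),b.sum())
    f=c['frame']
    crop=f[170:310,210:450] if n=='top' else f[160:310,210:420]
    cv2.imwrite(f'pics/{n}crop.png',cv2.resize(crop[:,:,::-1],None,fx=3.3,fy=3.3,interpolation=cv2.INTER_CUBIC))
E
```

```text
top rim ((0.6153650283813477, 0.12316805869340897), (0.018516935408115387, 0.23841778934001923), 13.278657913208008) 0.19979315788967478
plate ((0.47485432028770447, 0.10071170330047607), (0.14940348267555237, 0.3185001015663147), 0.24380703270435333) 0.007728384264679722
bar ((0.5099737048149109, -0.22765390574932098), (0.21400630474090576, 0.24668823182582855), 0.8645026683807373) 511
scene rim ((0.6165968179702759, 0.12211507558822632), (0.018069613724946976, 0.24170397222042084), 13.564095497131348) 0.20036056303156033
plate ((0.47497621178627014, 0.1003773957490921), (0.1498022973537445, 0.31759050488471985), 0.04025708884000778) 0.008137903637972534
bar ((0.5100948810577393, -0.22480937838554382), (0.21823538839817047, 0.24817055463790894), 0.1417701691389084) 612
```

View pics/topcrop.png

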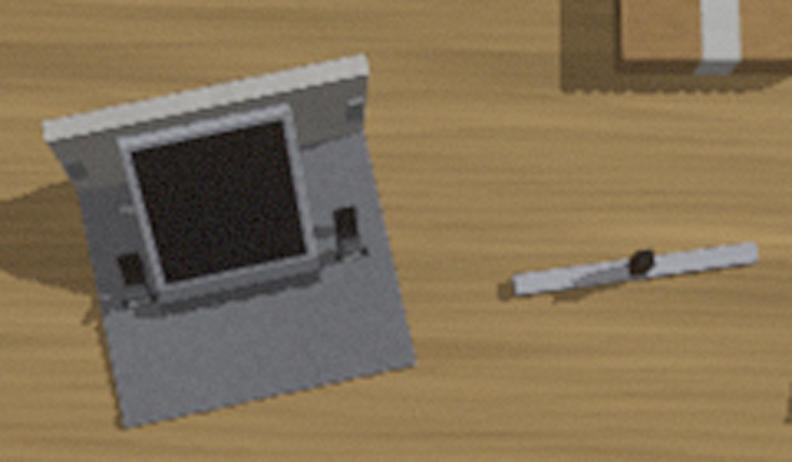

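```bash
python3 -m jog '[{"rz":-0.93,"hand":-0.3},{"rz":-0.93},{"rz":-0.93},{"rz":-0.93},{"rz":-0.93},{"rz":-0.93},{"rz":-0.93},{"rz":-0.92}]' 30
python3 -m jog '[{"x":0.25,"y":0.95},{"x":0.25,"y":0.95},{"x":0.25,"y":0.95},{"x":0.25,"y":0.95},{"x":0.25,"y":0.95},{"x":0.25,"y":0.95},{"x":0.25,"y":0.95},{"x":0.25,"y":0.95},{"x":0.25,"y":0.95},{"x":0.25,"y":0.95}]'
python3 -m jog '[{"y":0.95},{"y":0.95},{}]'
python3 - <<'E'
from h import *
np.set_printoptions(precision=4,suppress=True)
s=manip.sense(); print(s['clock'],s['eef_pos'],s['eef_rot'],s['grip_width'],s['q'],s['wrist_force'])
pic('wrist','w1.png')
E
```

```text
1.5 [0.2211 0.5036 0.2313] [ 3.0746 -0.6454 -0.    ] 0.08548369580679346 [ 1.4416  0.2551  0.1082 -0.     -1.4239 -0.2846] [ 0.0678 -0.238  -0.1765]invalid input
invalid input
invalid input
```

View pics/w1.png

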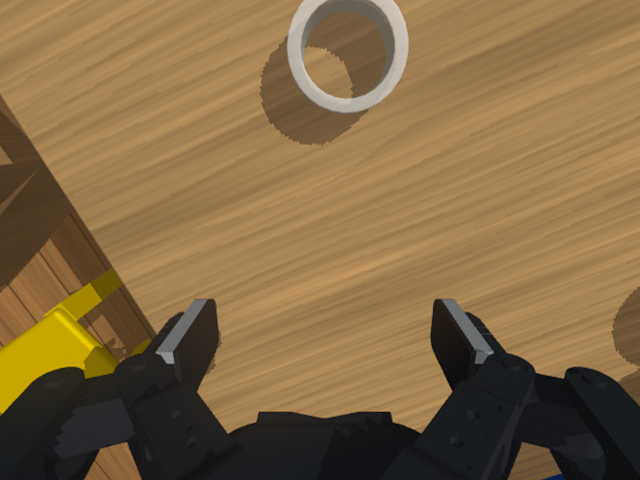

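The picture shows the tape roll ahead (350,55) and the open fingers below it. The rows were refused, so I'll try again with every key filled in.

```bash
python3 -m jog '[{"x":0,"y":0,"z":0,"rx":0,"ry":0,"rz":-0.93,"hand":-0.3},{"x":0,"y":0,"z":0,"rx":0,"ry":0,"rz":-0.93,"hand":-0.3},{"x":0,"y":0,"z":0,"rx":0,"ry":0,"rz":-0.93,"hand":-0.3},{"x":0,"y":0,"z":0,"rx":0,"ry":0,"rz":-0.93,"hand":-0.3},{"x":0,"y":0,"z":0,"rx":0,"ry":0,"rz":-0.93,"hand":-0.3},{"x":0,"y":0,"z":0,"rx":0,"ry":0,"rz":-0.93,"hand":-0.3},{"x":0,"y":0,"z":0,"rx":0,"ry":0,"rz":-0.93,"hand":-0.3},{"x":0,"y":0,"z":0,"rx":0,"ry":0,"rz":-0.92,"hand":-0.3}]' 30
```

```text
clock: 2.55
eef_pos: [0.2211, 0.5036, 0.2313]
eef_rot: [3.119, 0.372, 0.0]
wrist_force: [0.4, 0.1, -0.2]
grip_width: 0.0556
```

```bash
python3 -m jog '[{"x":0.25,"y":0.95,"z":0,"rx":0,"ry":0,"rz":0,"hand":-0.3},{"x":0.25,"y":0.95,"z":0,"rx":0,"ry":0,"rz":0,"hand":-0.3},{"x":0.25,"y":0.95,"z":0,"rx":0,"ry":0,"rz":0,"hand":-0.3},{"x":0.25,"y":0.95,"z":0,"rx":0,"ry":0,"rz":0,"hand":-0.3},{"x":0.25,"y":0.95,"z":0,"rx":0,"ry":0,"rz":0,"hand":-0.3},{"x":0.25,"y":0.95,"z":0,"rx":0,"ry":0,"rz":0,"hand":-0.3},{"x":0.25,"y":0.95,"z":0,"rx":0,"ry":0,"rz":0,"hand":-0.3},{"x":0.25,"y":0.95,"z":0,"rx":0,"ry":0,"rz":0,"hand":-0.3},{"x":0.25,"y":0.95,"z":0,"rx":0,"ry":0,"rz":0,"hand":-0.3},{"x":0.25,"y":0.95,"z":0,"rx":0,"ry":0,"rz":0,"hand":-0.3}]'
python3 -m jog '[{"x":0,"y":0.95,"z":0,"rx":0,"ry":0,"rz":0,"hand":-0.3},{"x":0,"y":0.95,"z":0,"rx":0,"ry":0,"rz":0,"hand":-0.3},{"x":0,"y":0,"z":0,"rx":0,"ry":0,"rz":0,"hand":-0.3},{"x":0,"y":0,"z":0,"rx":0,"ry":0,"rz":0,"hand":-0.3}]'
python3 - <<'E'
from h import *
np.set_printoptions(precision=4,suppress=True)
s=manip.sense(); print(s['clock'],s['eef_pos'],s['eef_rot'],s['grip_width'],s['q'],s['wrist_force'])
c=pic('wrist','w2.png'); np.savez('w2.npz',**c)
for t in['tablet','foot_front','seat','wall_foot']:
        r=manip.mark_of('wrist',t); print(t,[(np.round(a['point'],4),round(a['p'],2)) for a in r[:3]])
for t in['jaw_left','jaw_right']:
        r=manip.spot_in('wrist',t); print(t,[(np.round(a['point'],4),round(a['p'],2)) for a in r[:3]])
E
```

```text
clock: 3.8
eef_pos: [0.4072, 0.1561, 0.2315]
eef_rot: [-3.12, -0.368, -0.001]
wrist_force: [0.1, 0.4, 0.3]
grip_width: 0.0558
clock: 4.3
eef_pos: [0.4244, 0.0835, 0.2313]
eef_rot: [-3.12, -0.367, -0.0]
wrist_force: [-0.4, 0.5, -0.5]
grip_width: 0.0555
4.3 [0.4244 0.0835 0.2313] [-3.1198 -0.3668 -0.0003] 0.05553774804591903 [ 0.559   0.0197 -0.1694 -0.0002 -1.3814  1.2459] [-0.3841  0.4513 -0.5482]
tablet [(array([0.5032, 0.1028, 0.009 ]), 0.98)]
foot_front [(array([0.4986, 0.1   , 0.0257]), 0.93)]
seat []
wall_foot []
jaw_left [(array([0.4966, 0.1817, 0.0379]), 0.9)]
jaw_right [(array([0.5341, 0.0139, 0.0346]), 0.84), (array([0.4785, 0.0769, 0.0092]), 0.47)]
```

View pics/w2.png

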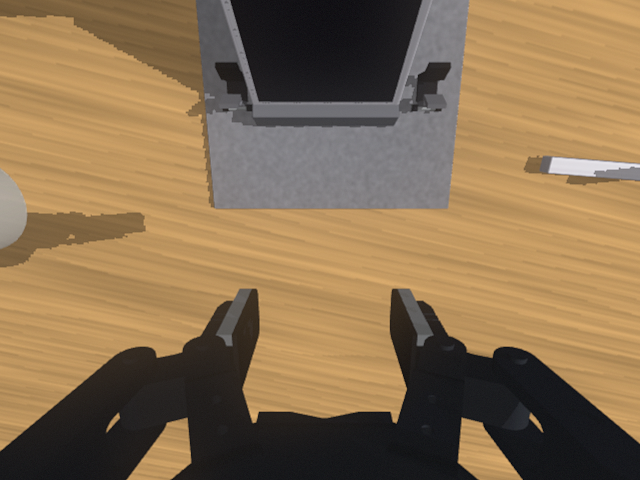

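Wrist view: plate front corners at (214,208) and (449,208), jaws near (235,100) and (420,100), foot face between (252,115) and (400,115). I'll convert these.

```bash
cat >> h.py <<'E'
def ray(c,u,v,z):
    R=np.array(c['R']);o=-R.T@np.array(c['t']);d=R.T@np.array([(u-c['cx'])/c['fx'],(v-c['cy'])/c['fy'],1]);return o+d*(z-o[2])/d[2]
E
python3 - <<'E'
from h import *
np.set_printoptions(precision=4,suppress=True)
c=np.load('w2.npz'); 
a=ray(c,214,207.5,.008);b=ray(c,449,207.5,.008);m=(a+b)/2;d=a-b;yaw=np.arctan2(-d[0],d[1]);print(a,b,np.linalg.norm(d),np.degrees(yaw))
print('seat',m[:2]+.112*np.array([np.cos(yaw),np.sin(yaw)]))
for p in[(253,124),(399,124),(250,105),(403,105)]: print(p,w(c,*p))
f=c['frame'][40:220,190:480];cv2.imwrite('pics/w2c.png',cv2.resize(f[:,:,::-1],None,fx=2.7,fy=2.7))
E
```

```text
[0.3898 0.1909 0.008 ] [ 0.4455 -0.0426  0.008 ] 0.24008954444800476 13.425375919936085
seat [0.5266 0.1001]
(253, 124) [0.4795 0.1666 0.0077]
(399, 124) [0.5119 0.0307 0.0075]
(250, 105) [0.4957 0.1708 0.0158]
(403, 105) [0.5293 0.032  0.0074]
```

View pics/w2c.png

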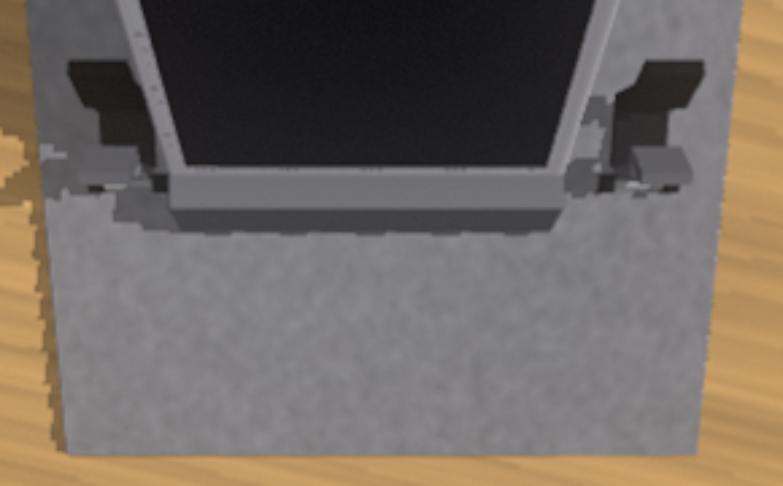

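```bash
python3 -m jog '[{"x":0,"y":0.05,"z":0.9,"rx":0,"ry":0,"rz":0,"hand":-0.3},{"x":0,"y":0,"z":0.9,"rx":0,"ry":0,"rz":0,"hand":-0.3},{"x":0,"y":0,"z":0.9,"rx":0,"ry":0,"rz":0,"hand":-0.3},{"x":0,"y":0,"z":0.9,"rx":0,"ry":0,"rz":0,"hand":-0.3},{"x":0,"y":0,"z":0.9,"rx":0,"ry":0,"rz":0,"hand":-0.3},{"x":0,"y":0,"z":0.9,"rx":0,"ry":0,"rz":0,"hand":-0.3},{"x":0,"y":0,"z":0,"rx":0,"ry":0,"rz":0,"hand":-0.3}]'
python3 -m jog '[{"x":0.5,"y":0,"z":0,"rx":0,"ry":0,"rz":0,"hand":-0.3},{"x":0.5,"y":0,"z":0,"rx":0,"ry":0,"rz":0,"hand":-0.3},{"x":0.2,"y":0,"z":0,"rx":0,"ry":0,"rz":0,"hand":-0.3},{"x":0,"y":0,"z":0,"rx":0,"ry":0,"rz":0,"hand":-0.3}]'
python3 - <<'E'
from h import *
c=pic('wrist','w3.png')
E
```

```text
clock: 5.52
eef_pos: [0.4229, 0.0805, 0.0135]
eef_rot: [3.118, 0.368, -0.009]
wrist_force: [-0.1, 0.9, -0.3]
grip_width: 0.0552
clock: 6.02
eef_pos: [0.472, 0.0928, 0.0161]
eef_rot: [-3.12, -0.368, -0.002]
wrist_force: [-0.0, -0.2, 0.8]
grip_width: 0.0555
```

View pics/w3.png

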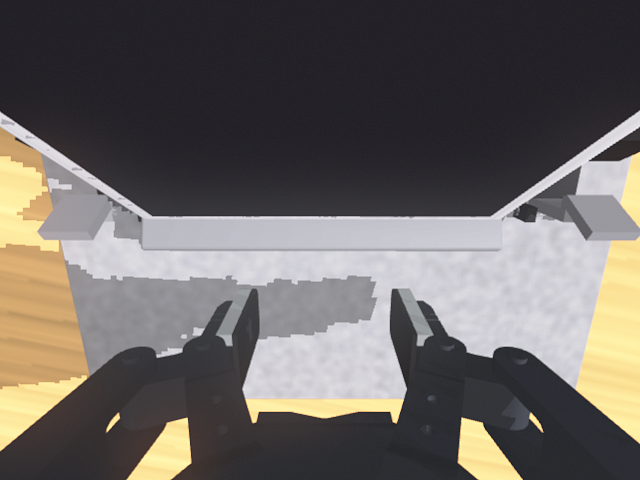

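The wrist view shows the fingers at row 290, still short of the foot's lower edge at row 250. The foot is square to the tool and centred, spanning columns 142 to 502. Next is a slow push.

```bash
python3 -m jog '[{"x":0.2,"y":0,"z":0,"rx":0,"ry":0,"rz":0,"hand":-0.3},{"x":0.1,"y":0,"z":0,"rx":0,"ry":0,"rz":0,"hand":-0.3},{"x":0.1,"y":0,"z":0,"rx":0,"ry":0,"rz":0,"hand":-0.3},{"x":0.1,"y":0,"z":0,"rx":0,"ry":0,"rz":0,"hand":-0.3},{"x":0.1,"y":0,"z":0,"rx":0,"ry":0,"rz":0,"hand":-0.3}]'
python3 -m jog '[{"x":0.1,"y":0,"z":0,"rx":0,"ry":0,"rz":0,"hand":-0.3},{"x":0.1,"y":0,"z":0,"rx":0,"ry":0,"rz":0,"hand":-0.3},{"x":0.1,"y":0,"z":0,"rx":0,"ry":0,"rz":0,"hand":-0.3},{"x":0.1,"y":0,"z":0,"rx":0,"ry":0,"rz":0,"hand":-0.3}]'
python3 - <<'E'
from h import *
c=pic('wrist','w4.png')
print(manip.mark_of('wrist','foot_front'),manip.mark_of('wrist','tablet'))
E
```

```text
clock: 6.7
eef_pos: [0.494, 0.0977, 0.0148]
eef_rot: [3.12, 0.367, -0.004]
wrist_force: [-3.7, -0.5, 0.0]
grip_width: 0.0557
clock: 7.2
eef_pos: [0.5107, 0.1019, 0.0152]
eef_rot: [-3.12, -0.368, -0.0]
wrist_force: [-2.1, -0.7, -0.4]
grip_width: 0.0555
[{'point': [0.524, 0.1099, 0.0278], 'p': 0.65}] [{'point': [0.5286, 0.1113, 0.0056], 'p': 0.64}]
```

View pics/w4.png

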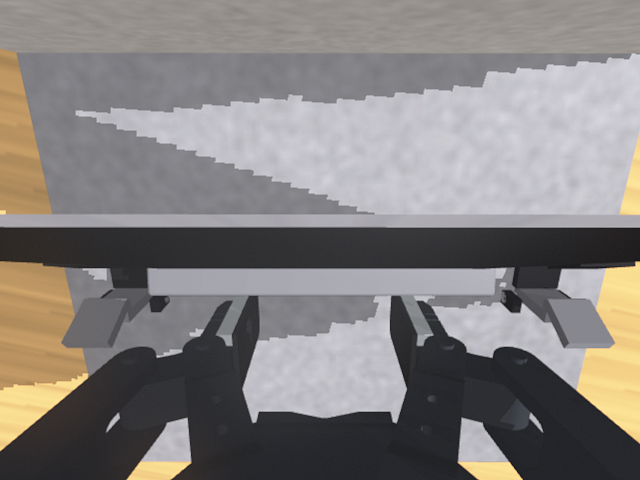

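```bash
python3 -m jog '[{"x":0.1,"y":0,"z":0,"rx":0,"ry":0,"rz":0,"hand":-0.3},{"x":0.1,"y":0,"z":0,"rx":0,"ry":0,"rz":0,"hand":-0.3},{"x":0.1,"y":0,"z":0,"rx":0,"ry":0,"rz":0,"hand":-0.3},{"x":0.05,"y":0,"z":0,"rx":0,"ry":0,"rz":0,"hand":-0.3},{"x":0,"y":0,"z":0,"rx":0,"ry":0,"rz":0,"hand":-0.3},{"x":0,"y":0,"z":0,"rx":0,"ry":0,"rz":0,"hand":-0.3}]'
python3 - <<'E'
from h import *
yaw=np.radians(13.4);S=np.array([.526,.1008]);e=np.array([[np.cos(yaw),np.sin(yaw)],[-np.sin(yaw),np.cos(yaw)]])
for n in('wrist','scene','top'):
  c=pic(n,n+'5.png'); np.savez(n+'5.npz',**c)
  for t in('foot_front','tablet','seat'):
    for r in manip.mark_of(n,t)[:1]: print(n,t,e@(np.array(r['point'])[:2]-S),r['point'][2],r['p'])
print(e@(np.array(manip.sense()['eef_pos'])[:2]-S))
E
```

```text
clock: 8.1
eef_pos: [0.5245, 0.1052, 0.0155]
eef_rot: [-3.12, -0.368, -0.002]
wrist_force: [-1.0, -0.1, -1.4]
grip_width: 0.0557
wrist tablet [0.02136099 0.00724693] 0.0058 0.66
scene foot_front [0.0162834  0.00362505] 0.0201 0.54
scene tablet [0.02591473 0.00780685] 0.0057 0.63
scene seat [-0.00251463  0.0058418 ] 0.0209 0.64
top foot_front [ 0.11780293 -0.4190077 ] 0.0005 0.72
top seat [0.00299271 0.00134301] 0.0148 0.91
[-0.0007035   0.00466116]
```

View pics/wrist5.png

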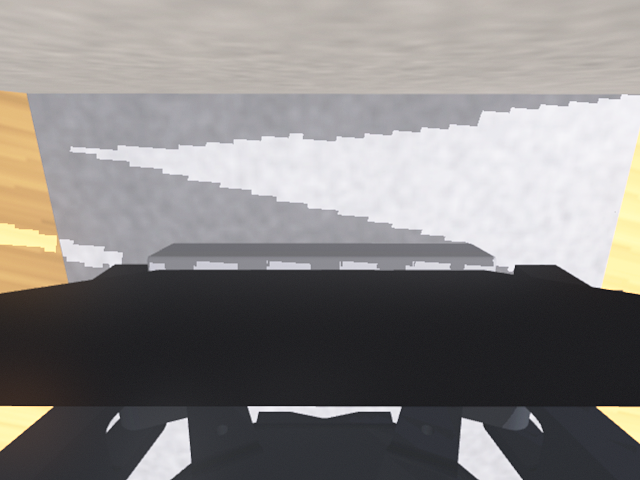

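```bash
python3 - <<'E'
from h import *
np.set_printoptions(precision=4,suppress=True)
yaw=np.radians(13.4);S=np.array([.526,.1008]);e=np.array([[np.cos(yaw),np.sin(yaw)],[-np.sin(yaw),np.cos(yaw)]])
c=np.load('wrist5.npz');o=-c['R'].T@c['t'];print('cam',e@(o[:2]-S),o[2])
for v in(60,90,110,180,240,247,255,262,267,275,300,330,360,390,402,410):
    p=w(c,320,v);print(v,c['frame'][v,320],e@(p[:2]-S),p[2])
for n,b in(('scene',(160,300,280,420)),('top',(170,310,210,350))):
    f=np.load(n+'5.npz')['frame'][b[0]:b[1],b[2]:b[3],::-1]
    cv2.imwrite(f'pics/{n}5c.png',cv2.resize(f,None,fx=4,fy=4,interpolation=cv2.INTER_CUBIC))
E
```

```text
cam [0.0736 0.0048] 0.15745366271818953
60 [182 175 170] [0.0846 0.0056] 0.08448133040924183
90 [190 182 178] [0.0846 0.0063] 0.020318224869307594
110 [163 162 166] [0.0785 0.0064] 0.006335228489727285
180 [234 234 238] [0.0513 0.0065] 0.007670395736353253
240 [161 159 164] [0.0251 0.0065] 0.006688137096243024
247 [112 112 118] [0.0254 0.0064] 0.016706994021015886
255 [114 113 118] [0.0264 0.0063] 0.028993270465627358
262 [140 140 147] [0.0249 0.0063] 0.03217215339316362
267 [141 140 146] [0.0224 0.0063] 0.031033230467225975
275 [50 50 53] [0.032  0.0059] 0.060870101792997205
300 [41 41 44] [0.0473 0.0054] 0.10603756925378832
330 [33 33 35] [0.0736 0.0048] 0.15745366271818953
360 [34 35 37] [0.0736 0.0048] 0.15745366271818953
390 [35 35 38] [0.0736 0.0048] 0.15745366271818953
402 [35 35 39] [0.0736 0.0048] 0.15745366271818953
410 [229 229 234] [-0.0645  0.0067] 0.00732796966575211
```

View pics/scene5c.png

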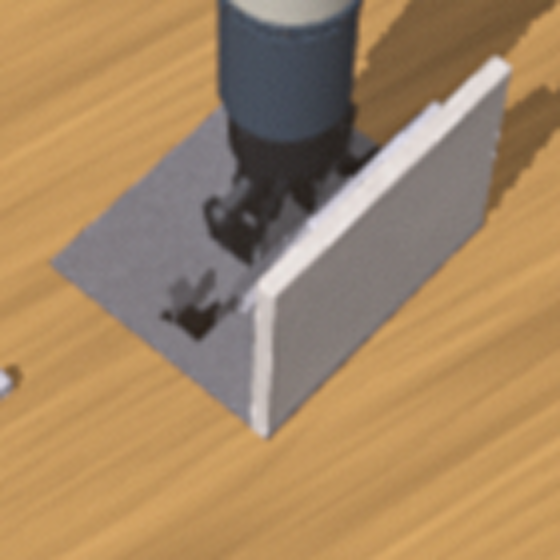

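View pics/top5c.png

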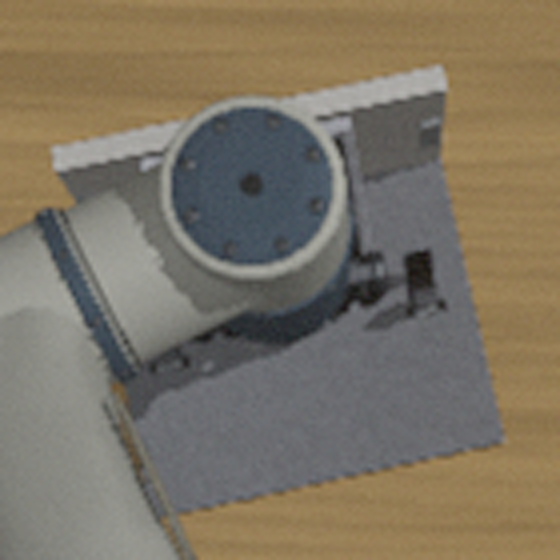

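```bash
python3 -m jog '[{"x":0,"y":0,"z":0,"rx":0,"ry":1,"rz":0,"hand":-0.3},{"x":0,"y":0,"z":0,"rx":0,"ry":1,"rz":0,"hand":-0.3},{"x":0.05,"y":0,"z":0,"rx":0,"ry":0,"rz":0,"hand":-0.3},{"x":0.05,"y":0,"z":0,"rx":0,"ry":0,"rz":0,"hand":-0.3},{"x":0,"y":0,"z":0,"rx":0,"ry":0,"rz":0,"hand":-0.3},{"x":0,"y":0,"z":0,"rx":0,"ry":0,"rz":0,"hand":-0.3}]'
python3 - <<'E'
from h import *
yaw=np.radians(13.4);S=np.array([.526,.1008]);e=np.array([[np.cos(yaw),np.sin(yaw)],[-np.sin(yaw),np.cos(yaw)]])
print(e@(np.array(manip.sense()['eef_pos'])[:2]-S))
E
python3 -m jog '[{"x":-0.2,"y":0,"z":0,"rx":0,"ry":0,"rz":0,"hand":-0.3},{"x":-0.5,"y":0,"z":0,"rx":0,"ry":0,"rz":0,"hand":-0.3},{"x":-0.9,"y":0,"z":0,"rx":0,"ry":0,"rz":0,"hand":-0.3},{"x":-0.9,"y":0,"z":-0.5,"rx":0,"ry":0,"rz":0,"hand":-0.3},{"x":0,"y":0,"z":-0.9,"rx":0,"ry":-1,"rz":0,"hand":-0.3},{"x":0,"y":0,"z":-0.9,"rx":0,"ry":-1,"rz":0,"hand":-0.3},{"x":0,"y":0,"z":-0.9,"rx":0,"ry":0,"rz":0,"hand":-1},{"x":0,"y":0,"z":-0.9,"rx":0,"ry":0,"rz":0,"hand":-1},{"x":0,"y":0,"z":0,"rx":0,"ry":0,"rz":0,"hand":-1}]'
python3 - <<'E'
from h import *
np.set_printoptions(precision=4,suppress=True)
yaw=np.radians(13.4);S=np.array([.526,.1008]);e=np.array([[np.cos(yaw),np.sin(yaw)],[-np.sin(yaw),np.cos(yaw)]])
for n in('wrist','top'):
  c=pic(n,n+'6.png'); np.savez(n+'6.npz',**c)
  for t in('foot_front','tablet','seat','bar_grip'):
    for r in manip.mark_of(n,t)[:1]: print(n,t,r['point'],e@(np.array(r['point'])[:2]-S),r['p'])
c=np.load('wrist6.npz')
for v in range(20,230,6):
    p=w(c,320,v);print(v,c['frame'][v,320],e@(p[:2]-S),p[2])
E
```

```text
clock: 9.45
eef_pos: [0.5284, 0.1061, 0.016]
eef_rot: [-3.088, -0.364, -0.27]
wrist_force: [-0.7, 0.3, 1.2]
grip_width: 0.0555
[0.00358713 0.00463789]
clock: 10.58
eef_pos: [0.4213, 0.0809, 0.1643]
eef_rot: [-3.118, -0.368, -0.01]
wrist_force: [0.6, -0.7, -0.9]
grip_width: 0.0856
wrist foot_front [0.5358, 0.1127, 0.0227] [0.0123 0.0093] 0.69
wrist tablet [0.5463, 0.1116, 0.0093] [0.0223 0.0058] 0.88
wrist seat [0.537, 0.1112, 0.0213] [0.0131 0.0076] 0.69
top foot_front [0.5356, 0.1079, 0.0202] [0.011  0.0047] 0.68
top tablet [0.5512, 0.1138, 0.0114] [0.0275 0.0068] 0.85
top seat [0.5489, 0.114, 0.0097] [0.0253 0.0075] 0.62
top bar_grip [0.5255, -0.2198, 0.0406] [-0.0748 -0.3118] 0.72
20 [23 21 23] [0.0294 0.0078] 0.05048248189714358
26 [23 21 22] [0.0279 0.0078] 0.042611591362397394
32 [22 21 23] [0.0256 0.0079] 0.03710060746346738
38 [108 108 114] [0.023 0.008] 0.032612630607561255
44 [107 107 112] [0.0194 0.008 ] 0.03248825080055759
50 [108 108 113] [0.0157 0.008 ] 0.032410193026380846
56 [51 50 52] [0.0128 0.0081] 0.02774252763425447
62 [52 52 54] [0.0113 0.0082] 0.012214661909765
[... 837 characters left out ...]
74935408435
158 [124 123 129] [-0.0586  0.0084] 0.006913569096880873
164 [122 120 125] [-0.0633  0.0085] 0.006742816186611933
170 [119 117 122] [-0.0682  0.0085] 0.006814543308213239
176 [119 118 122] [-0.073   0.0085] 0.0071863587752678815
182 [120 118 121] [-0.0779  0.0085] 0.007017480373015972
188 [119 119 122] [-0.0828  0.0085] 0.0069588154339664254
194 [123 121 124] [-0.0876  0.0085] 0.00812250222926697
200 [123 122 124] [-0.0932  0.0085] 0.005554146172124533
206 [123 119 122] [-0.098   0.0085] 0.0068087673377843355
212 [123 120 122] [-0.103   0.0085] 0.007488027635046912
218 [121 118 119] [-0.108   0.0085] 0.008021682751883127
224 [180 142  90] [-0.1155  0.0086] -0.00020936341132672676
```

View pics/wrist6.png

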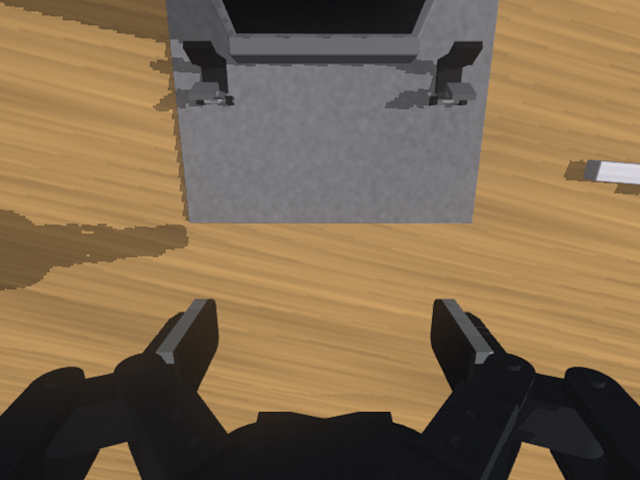

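Wrist view: foot face at rows 54 to 64, which puts it about 12 mm boardwards of the seat. The clips are open in front of it near (215,70) and (455,70), and the tablet leans on its own. Next is the bar.

```bash
python3 -m jog '[{"x":-0.12,"y":0.95,"z":0,"rx":0,"ry":0,"rz":0,"hand":-1},{"x":-0.12,"y":0.95,"z":0,"rx":0,"ry":0,"rz":0,"hand":-1},{"x":-0.12,"y":0.95,"z":0,"rx":0,"ry":0,"rz":0,"hand":-1},{"x":-0.12,"y":0.95,"z":0,"rx":0,"ry":0,"rz":0,"hand":-1},{"x":-0.12,"y":0.95,"z":0,"rx":0,"ry":0,"rz":0,"hand":-1},{"x":-0.12,"y":0.95,"z":0,"rx":0,"ry":0,"rz":0,"hand":-1},{"x":-0.12,"y":0.95,"z":0,"rx":0,"ry":0,"rz":0,"hand":-1},{"x":-0.12,"y":0.95,"z":0,"rx":0,"ry":0,"rz":1,"hand":-1},{"x":0,"y":0,"z":0,"rx":0,"ry":0,"rz":0,"hand":-1},{"x":0,"y":0,"z":0,"rx":0,"ry":0,"rz":0,"hand":-1}]'
python3 - <<'E'
from h import *
np.set_printoptions(precision=4,suppress=True)
c=pic('wrist','w7.png'); np.savez('w7.npz',**c)
s=manip.sense();print(s['eef_pos'],s['eef_rot'],s['q'])
print(manip.mark_of('wrist','bar_grip')[:2])
z=c['z_map'];v,u=np.mgrid[0:480,0:640]
W=(np.stack([(u-c['cx'])/c['fx']*z,(v-c['cy'])/c['fy']*z,z],-1)-np.array(c['t']))@np.array(c['R'])
m=(W[...,2]>.012)&(W[...,2]<.02)&(v<280)&(z>0)
n,l,st,_=cv2.connectedComponentsWithStats(m.astype(np.uint8));
for i in range(1,n):
  if st[i,4]>300:
    print(st[i],cv2.minAreaRect(W[l==i][:,:2].astype(np.float32)))
m=(W[...,2]>.055)&(W[...,2]<.075)&(v<280)&(z>0)
p=W[m];print(len(p),p.mean(0),p.min(0),p.max(0))
E
```

```text
clock: 12.32
eef_pos: [0.4527, -0.2243, 0.1613]
eef_rot: [-3.133, -0.231, 0.001]
wrist_force: [0.4, -0.1, -0.1]
grip_width: 0.0852
[ 0.4528 -0.2239  0.1615] [-3.1327 -0.2325  0.0004] [-0.1488  0.2005 -0.1427 -0.0002 -1.228   1.8679]
[{'point': [0.5279, -0.2149, 0.0458], 'p': 0.84}]
[ 344  113  121   23 2627] ((0.5336388945579529, -0.2730686664581299), (0.016000667586922646, 0.09051863104104996), 9.100214004516602)
[ 199  114  124   23 2680] ((0.5169956684112549, -0.16630114614963531), (0.01599062979221344, 0.09269796311855316), 8.713759422302246)
505 [ 0.5253 -0.2188  0.0651] [ 0.5174 -0.2262  0.0629] [ 0.5328 -0.2114  0.0675]
```

View pics/w7.png

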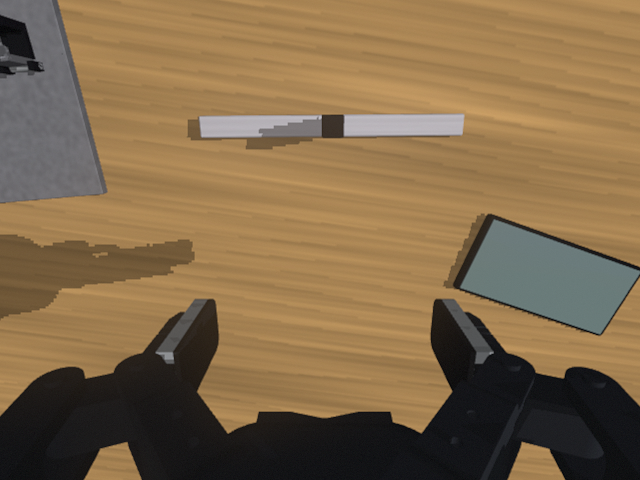

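The bar lies square across the view, with its post at (333,126). It is centred at (0.5253, -0.219) with a yaw of 8.9°.

```bash
python3 -m jog '[{"x":0,"y":0.13,"z":0,"rx":0,"ry":0,"rz":-0.08,"hand":-1},{"x":0,"y":0,"z":0,"rx":0,"ry":1,"rz":0,"hand":-1},{"x":0,"y":0,"z":0,"rx":0,"ry":1,"rz":0,"hand":-1},{"x":0,"y":0,"z":0,"rx":0,"ry":1,"rz":0,"hand":-1},{"x":0,"y":0,"z":0,"rx":0,"ry":1,"rz":0,"hand":-1},{"x":0.92,"y":0,"z":0.34,"rx":0,"ry":0,"rz":0,"hand":-1},{"x":0.92,"y":0,"z":0.34,"rx":0,"ry":0,"rz":0,"hand":-1},{"x":0,"y":0,"z":0,"rx":0,"ry":0,"rz":0,"hand":-0.3},{"x":-0.28,"y":0,"z":0.78,"rx":0,"ry":0,"rz":0,"hand":-0.3}]'
python3 - <<'E'
from h import *
np.set_printoptions(precision=4,suppress=True)
c=pic('wrist','w8.png')
s=manip.sense();print(s['eef_pos'],s['eef_rot'],s['q'])
R=Ro.from_rotvec(s['eef_rot']).as_matrix();print(R)
g=np.array(s['eef_pos'])-R[:,2]*.019
print('to go (tool units)',R.T@(np.array([.5253,-.219,.046])-g)/.04)
E
```

```text
clock: 13.55
eef_pos: [0.5333, -0.2178, 0.1304]
eef_rot: [-3.059, -0.24, -0.548]
wrist_force: [0.4, -1.2, -0.6]
grip_width: 0.0558
[ 0.5292 -0.2162  0.1234] [-3.0569 -0.236  -0.5318] [-0.1957  0.1854 -0.2605 -0.1654 -0.8075  2.0159]
[[ 0.9301  0.1541  0.3334]
 [ 0.1439 -0.9881  0.0552]
 [ 0.338  -0.0033 -0.9412]]
to go (tool units) [-0.7553  0.0596  2.2591]
```

View pics/w8.png

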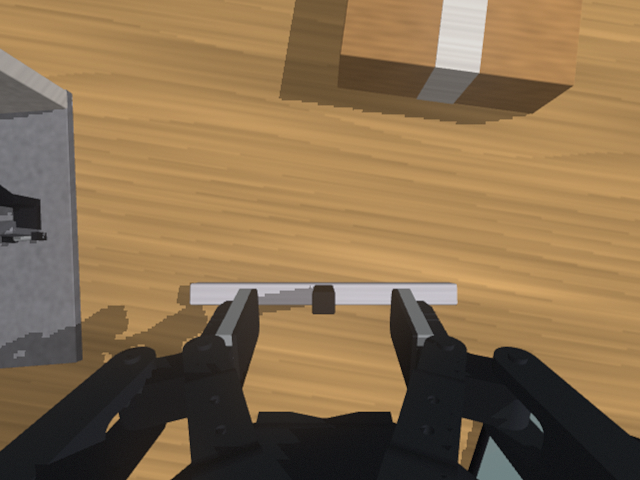

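The post at (323,298) sits centred between the fingers, so I'll go down.

```bash
python3 -m jog '[{"x":-0.25,"y":0,"z":0.75,"rx":0,"ry":0,"rz":0,"hand":-0.3},{"x":-0.25,"y":0,"z":0.7,"rx":0,"ry":0,"rz":0,"hand":-0.3},{"x":-0.2,"y":0,"z":0.6,"rx":0,"ry":0,"rz":0,"hand":-0.3},{"x":0,"y":0,"z":0,"rx":0,"ry":0,"rz":0,"hand":-0.3},{"x":0,"y":0,"z":0,"rx":0,"ry":0,"rz":0,"hand":-0.3}]'
python3 - <<'E'
from h import *
np.set_printoptions(precision=4,suppress=True)
c=pic('wrist','w9.png')
s=manip.sense();print(s['eef_pos'],s['eef_rot'],s['q'])
R=Ro.from_rotvec(s['eef_rot']).as_matrix();print(R)
g=np.array(s['eef_pos'])-R[:,2]*.019
print('to go (tool units)',R.T@(np.array([.5253,-.219,.046])-g)/.04)
E
```

```text
clock: 14.22
eef_pos: [0.5337, -0.2176, 0.043]
eef_rot: [-3.059, -0.238, -0.542]
wrist_force: [0.5, -0.5, -0.0]
grip_width: 0.0559
[ 0.5339 -0.2176  0.0432] [-3.0589 -0.2375 -0.5429] [-0.1977  0.2853 -0.3543 -0.2069 -0.6097  2.0741]
[[ 0.9277  0.1541  0.3401]
 [ 0.1452 -0.988   0.0519]
 [ 0.344   0.0013 -0.939 ]]
to go (tool units) [-0.1808  0.0017  0.3342]
```

View pics/w9.png

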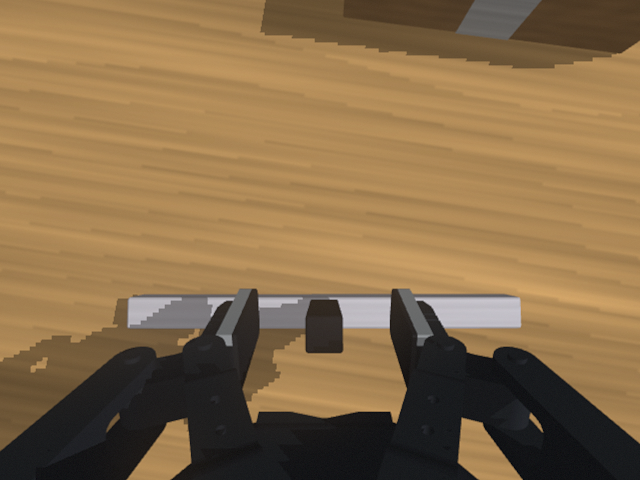

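The bar is parallel to the jaws and the post is central. I'll finish the descent and grip.

```bash
python3 -m jog '[{"x":-0.18,"y":0,"z":0.33,"rx":0,"ry":0,"rz":0,"hand":-0.3},{"x":0,"y":0,"z":0,"rx":0,"ry":0,"rz":0,"hand":1},{"x":0,"y":0,"z":0,"rx":0,"ry":0,"rz":0,"hand":1},{"x":0,"y":0,"z":0,"rx":0,"ry":0,"rz":0,"hand":1},{"x":0,"y":0,"z":0,"rx":0,"ry":0,"rz":0,"hand":1},{"x":0,"y":0,"z":0,"rx":0,"ry":0,"rz":0,"hand":1}]' 90
python3 - <<'E'
from h import *
np.set_printoptions(precision=4,suppress=True)
s=manip.sense();print(s['eef_pos'],s['eef_rot'],s['wrist_force'],s['grip_width'])
E
```

```text
clock: 15.02
eef_pos: [0.5311, -0.2177, 0.0269]
eef_rot: [-3.059, -0.237, -0.54]
wrist_force: [-0.6, -0.0, 1.8]
grip_width: 0.0131
[ 0.5311 -0.2177  0.0269] [-3.0587 -0.2367 -0.5402] [-0.5606 -0.0452  1.8285] 0.013105423644576713
```

```bash
python3 -m jog '[{"x":0.24,"y":0,"z":-0.67,"rx":0,"ry":0,"rz":0,"hand":1},{"x":0.24,"y":0,"z":-0.67,"rx":0,"ry":0,"rz":0,"hand":1},{"x":0.24,"y":0,"z":-0.67,"rx":0.15,"ry":0,"rz":-0.42,"hand":1},{"x":0,"y":0,"z":0,"rx":0.15,"ry":0,"rz":-0.42,"hand":1},{"x":0,"y":0,"z":0,"rx":0,"ry":0,"rz":0,"hand":1},{"x":0,"y":0,"z":0,"rx":0,"ry":0,"rz":0,"hand":1}]'
cat >> h.py <<'E'
yaw=np.radians(13.4);S=np.array([.526,.1008,.020])
E=np.array([[np.cos(yaw),np.sin(yaw),0],[-np.sin(yaw),np.cos(yaw),0],[0,0,1]])
def st(tgt=None):
    s=manip.sense();R=Ro.from_rotvec(s['eef_rot']).as_matrix();g=np.array(s['eef_pos'])-R[:,2]*.019
    print('t',round(s['clock'],2),'grasp in seat mm',np.round(E@(g-S)*1000,1),'yaw',np.round(np.degrees(np.arctan2(-R[0,1]*-1,-R[1,1])),2),'tilt',np.round(np.degrees(np.arcsin(R[2,0])),2),'roll y_z',np.round(np.degrees(R[2,1]),2),'F',np.round(E@np.array(s['wrist_force']),1),'w',round(s['grip_width'],4))
    if tgt is not None: print('to go units',np.round(R.T@(S+E.T@(np.array(tgt)/1000)-g)/.04,3))
E
python3 - <<'E'
from h import *
st([-60,0,105])
E
```

```text
clock: 15.78
eef_pos: [0.5298, -0.2175, 0.1111]
eef_rot: [-3.035, -0.352, -0.533]
wrist_force: [-0.3, -0.2, -1.2]
grip_width: 0.0126
t 15.78 grasp in seat mm [ -76.6 -310.5  109. ] yaw 13.25 tilt 19.91 roll y_z -0.03 F [-0.4 -0.1 -1.2] w 0.0126
to go units [ 0.335 -7.763  0.231]
```

```bash
python3 -m jog '[{"x":0.04,"y":-0.5,"z":0.03,"rx":0,"ry":0,"rz":0,"hand":1},{"x":0.04,"y":-0.95,"z":0.03,"rx":0,"ry":0,"rz":0,"hand":1},{"x":0.04,"y":-0.95,"z":0.03,"rx":0,"ry":0,"rz":0,"hand":1},{"x":0.04,"y":-0.95,"z":0.03,"rx":0,"ry":0,"rz":0,"hand":1},{"x":0.04,"y":-0.95,"z":0.03,"rx":0,"ry":0,"rz":0,"hand":1},{"x":0.04,"y":-0.95,"z":0.03,"rx":0,"ry":0,"rz":0,"hand":1},{"x":0.04,"y":-0.95,"z":0.03,"rx":0,"ry":0,"rz":0,"hand":1},{"x":0.04,"y":-0.95,"z":0.02,"rx":0,"ry":0,"rz":0,"hand":1},{"x":0,"y":-0.6,"z":0,"rx":0,"ry":0,"rz":0,"hand":1},{"x":0,"y":0,"z":0,"rx":0,"ry":0,"rz":0,"hand":1}]'
python3 -m jog '[{"x":0,"y":0,"z":0,"rx":0,"ry":0,"rz":0,"hand":1}]'
python3 - <<'E'
from h import *
st([-40,0,85])
c=pic('wrist','w10.png'); np.savez('w10.npz',**c)
c=pic('scene','s10.png')
cv2.imwrite('pics/s10c.png',cv2.resize(c['frame'][140:300,250:450,::-1],None,fx=3.5,fy=3.5,interpolation=cv2.INTER_CUBIC))
E
```

```text
clock: 17.02
eef_pos: [0.4731, 0.0887, 0.1071]
eef_rot: [-3.034, -0.358, -0.534]
wrist_force: [0.3, -0.1, -2.1]
grip_width: 0.013
clock: 17.15
eef_pos: [0.4735, 0.0873, 0.1072]
eef_rot: [-3.035, -0.354, -0.534]
wrist_force: [-0.3, 0.3, -1.7]
grip_width: 0.0129
t 17.15 grasp in seat mm [-60.6  -1.  105.1] yaw 13.3 tilt 19.95 roll y_z 0.03 F [-0.2  0.4 -1.7] w 0.0129
to go units [ 0.314 -0.026  0.647]
```

View pics/w10.png

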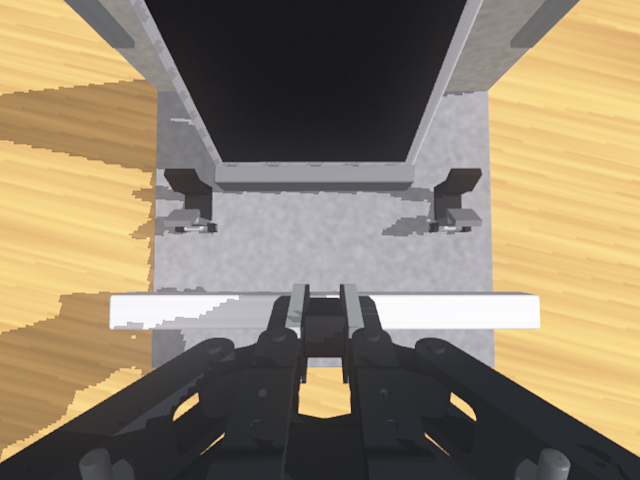

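View pics/s10c.png

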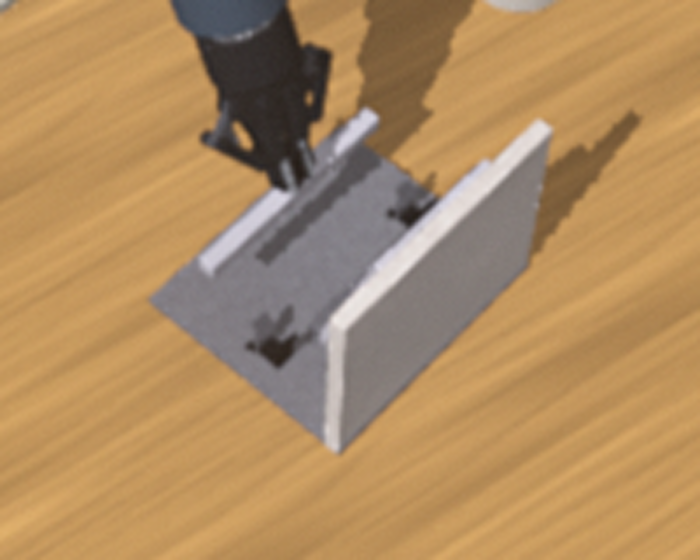

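Wrist view: the bar is level and square at rows 292 to 328. The clips are at (190,200) and (455,200), and the foot is behind them at row 188. Now I'll measure the bar against the clips in this one picture.

```bash
python3 - <<'E'
from h import *
np.set_printoptions(precision=1,suppress=True)
c=np.load('w10.npz');z=c['z_map'];v,u=np.mgrid[0:480,0:640]
W=((np.stack([(u-c['cx'])/c['fx']*z,(v-c['cy'])/c['fy']*z,z],-1)-c['t'])@c['R']-S)@E.T*1000
m=(v>286)&(v<335)&(W[...,2]>55)&(W[...,2]<90)&(((u>105)&(u<265))|((u>385)&(u<545)))
p=W[m];print('rod top z',np.median(p[:,2]),p[:,0].min(),p[:,0].max(),p[:,1].min(),p[:,1].max(),cv2.minAreaRect(p[:,:2].astype(np.float32)))
A=np.c_[p[:,:2],np.ones(len(p))];print('tilt deg',np.degrees(np.linalg.lstsq(A,p[:,2],rcond=None)[0][:2]))
for nm,(u0,u1) in dict(L=(158,222),Rr=(424,488)).items():
    q=W[160:240,u0:u1].reshape(-1,3);q=q[(q[:,2]>-4)&(q[:,2]<40)]
    for lo in range(-4,32,4):
        k=q[(q[:,2]>=lo)&(q[:,2]<lo+4)]
        if len(k)>3: print(nm,lo,len(k),'x hist',np.percentile(k[:,0],[0,10,50,90,100]),'y',np.percentile(k[:,1],[2,50,98]))
q=W[200:350,158:485].reshape(-1,3);q=q[(abs(q[:,2]+12)<3)];print('plate',q.min(0),q.max(0))
q=W[170:200,225:405].reshape(-1,3);k=q[(q[:,2]>-10)&(q[:,2]<10)];print('foot',np.percentile(k[:,0],[5,50,95]))
l=W[175:188,222:240].reshape(-1,3);r=W[175:188,390:408].reshape(-1,3)
print(np.median(l,0),np.median(r,0))
cv2.imwrite('pics/w10c.png',cv2.resize(c['frame'][150:250,140:500,::-1],None,fx=2.2,fy=2.2,interpolation=cv2.INTER_CUBIC))
E
```

```text
rod top z 75.42222886681647 -68.18048511674328 -51.75895478067071 -101.36639718291907 99.1847822447443 ((-59.901756286621094, -1.0906829833984375), (200.52845764160156, 16.217008590698242), 89.89486694335938)
tilt deg [-11.8  -0. ]
L -4 148 x hist [-17.2 -16.6 -13.7   9.7  14.1] y [ 74.7  79.5 100.4]
L 0 64 x hist [-13.6 -12.8   8.5  12.5  14.5] y [68.5 79.9 95.7]
L 4 55 x hist [-13.8 -13.5   8.5  13.1  14.4] y [67.  79.2 89.3]
L 8 209 x hist [-13.7  -9.1  11.6  22.7  25.4] y [65.7 78.6 95.3]
L 12 300 x hist [-13.7  -6.4   9.5  23.3  26.4] y [65.3 82.5 95.7]
L 16 237 x hist [-13.   -8.7  11.   13.   26.1] y [67.8 85.4 95.4]
L 20 294 x hist [-15.9 -10.9  13.3  18.6  19.5] y [78.7 86.6 96.1]
L 24 415 x hist [-16.1 -15.4 -11.6  17.7  19.2] y [79.2 87.6 95.8]
Rr -4 143 x hist [-17.5 -16.8 -13.4   8.9  14.3] y [-101.3  -80.2  -75.5]
Rr 0 65 x hist [-13.8 -13.7   8.4  12.2  14.1] y [-96.2 -81.3 -79.1]
Rr 4 33 x hist [-13.5 -12.5   8.8  13.6  14.2] y [-80.8 -79.6 -79. ]
Rr 8 149 x hist [-13.8 -12.    7.8  10.   14.5] y [-96.6 -82.9 -79.2]
Rr 12 222 x hist [-13.3  -6.6   8.9  10.7  15.9] y [-96.4 -85.8 -79.3]
Rr 16 234 x hist [-12.6  -8.9  10.8  12.5  17.4] y [-96.7 -86.8 -79.1]
Rr 20 278 x hist [-15.5 -10.6  13.1  18.1  19.4] y [-96.8 -86.8 -79.3]
Rr 24 433 x hist [-16.4 -15.6 -11.3  17.6  19. ] y [-96.3 -88.3 -79.7]
plate [-100.4 -115.3  -15. ] [  5.1 117.7  -9. ]
foot [11.3 12.2 12.9]
[13.5 60.1 11.3] [ 13.3 -49.8  11.2]
```

View pics/w10c.png

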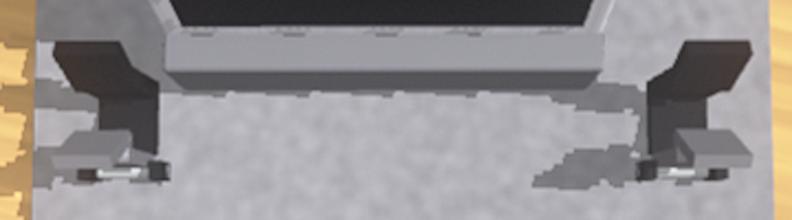

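The clip measurements confirm my seat estimate to within 1 mm: rear-prong faces at x ≈ +8.5, clips at y = ±88. The foot is at +12 mm and square. I'll move above the clips.

```bash
python3 - <<'E'
from h import *
st([-.6,0,85])
E

```

```text
t 17.25 grasp in seat mm [-60.5  -1.4 105.2] yaw 13.24 tilt 19.97 roll y_z 0.03 F [ 0.5  0.4 -1.2] w 0.0127
to go units [ 1.234 -0.04   0.986]
```

```bash
python3 -m jog '[{"x":0.31,"y":-0.01,"z":0.25,"rx":0,"ry":0,"rz":0,"hand":1},{"x":0.31,"y":-0.01,"z":0.25,"rx":0,"ry":0,"rz":0,"hand":1},{"x":0.31,"y":-0.01,"z":0.25,"rx":0,"ry":0,"rz":0,"hand":1},{"x":0.31,"y":-0.01,"z":0.24,"rx":0,"ry":0,"rz":0,"hand":1},{"x":0,"y":0,"z":0,"rx":0,"ry":0,"rz":0,"hand":1},{"x":0,"y":0,"z":0,"rx":0,"ry":0,"rz":0,"hand":1}]'
python3 - <<'E'
from h import *
st([-.6,0,60])
c=pic('wrist','w11.png'); np.savez('w11.npz',**c)
E
```

```text
clock: 18.0
eef_pos: [0.5318, 0.1027, 0.087]
eef_rot: [-3.035, -0.354, -0.534]
wrist_force: [-0.2, 1.4, -1.0]
grip_width: 0.0126
t 18.0 grasp in seat mm [-0.4  0.5 84.9] yaw 13.29 tilt 19.95 roll y_z 0.04 F [ 0.2  1.4 -1. ] w 0.0126
to go units [-0.217  0.012  0.583]
```

View pics/w11.png

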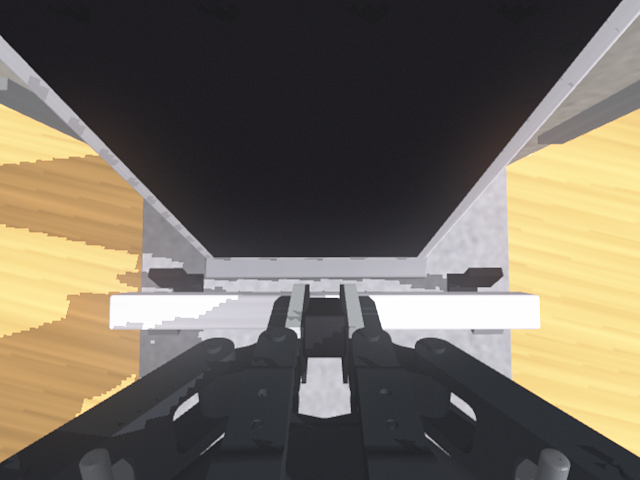

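The bar sits over both mouths, with the rear prongs visible behind it at (178,278) and (475,278). Pressing straight down.

```bash
python3 -m jog '[{"x":-0.04,"y":0,"z":0.12,"rx":0,"ry":0,"rz":0,"hand":1},{"x":-0.04,"y":0,"z":0.12,"rx":0,"ry":0,"rz":0,"hand":1},{"x":-0.04,"y":0,"z":0.12,"rx":0,"ry":0,"rz":0,"hand":1},{"x":-0.04,"y":0,"z":0.12,"rx":0,"ry":0,"rz":0,"hand":1},{"x":-0.04,"y":0,"z":0.12,"rx":0,"ry":0,"rz":0,"hand":1},{"x":0,"y":0,"z":0,"rx":0,"ry":0,"rz":0,"hand":1}]' 110
python3 - <<'E'
from h import *
st([-.6,0,38])
E
```

```text
clock: 18.8
eef_pos: [0.5333, 0.1034, 0.0623]
eef_rot: [-3.034, -0.355, -0.537]
wrist_force: [1.0, 1.2, 0.2]
grip_width: 0.0122
t 18.8 grasp in seat mm [ 1.2  0.8 60.1] yaw 13.33 tilt 20.07 roll y_z 0.02 F [1.2 0.9 0.2] w 0.0122
to go units [-0.232  0.021  0.504]
```

```bash
python3 -m jog '[{"x":-0.05,"y":0,"z":0.1,"rx":0,"ry":0,"rz":0,"hand":1},{"x":-0.05,"y":0,"z":0.1,"rx":0,"ry":0,"rz":0,"hand":1},{"x":-0.05,"y":0,"z":0.1,"rx":0,"ry":0,"rz":0,"hand":1},{"x":0,"y":0,"z":0,"rx":0,"ry":0,"rz":0,"hand":1}]'
python3 - <<'E'
from h import *
st([-.6,0,38])
E
```

```text
clock: 19.3
eef_pos: [0.5313, 0.1027, 0.0487]
eef_rot: [-3.035, -0.354, -0.535]
wrist_force: [1.6, -0.5, -1.3]
grip_width: 0.0125
t 19.3 grasp in seat mm [-0.9  0.6 46.6] yaw 13.31 tilt 20.01 roll y_z 0.02 F [ 1.5 -0.9 -1.3] w 0.0125
to go units [-0.066  0.016  0.204]
```

```bash
python3 -m jog '[{"x":-0.03,"y":0,"z":0.09,"rx":0,"ry":0,"rz":0,"hand":1},{"x":-0.03,"y":0,"z":0.09,"rx":0,"ry":0,"rz":0,"hand":1},{"x":-0.02,"y":0,"z":0.06,"rx":0,"ry":0,"rz":0,"hand":1},{"x":0,"y":0,"z":0,"rx":0,"ry":0,"rz":0,"hand":1},{"x":0,"y":0,"z":0,"rx":0,"ry":0,"rz":0,"hand":1}]'
python3 - <<'E'
from h import *
st([-.6,0,38])
c=pic('wrist','w12.png'); np.savez('w12.npz',**c)
E
```

```text
clock: 19.92
eef_pos: [0.532, 0.1029, 0.0389]
eef_rot: [-3.034, -0.354, -0.537]
wrist_force: [0.5, -1.3, 3.9]
grip_width: 0.0126
t 19.93 grasp in seat mm [-0.2  0.7 36.8] yaw 13.32 tilt 20.05 roll y_z 0.02 F [ 0.2 -1.4  3.9] w 0.0126
to go units [ 0.002  0.017 -0.033]
```

View pics/w12.png

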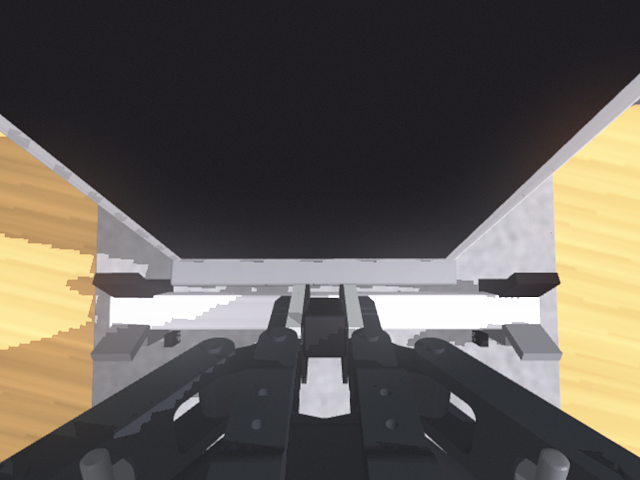

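The bar lies inside both forks at rows 295 to 328, with the jaws in front at (120,342) and (535,342). I'll press gently to make sure it is fully home.

```bash
python3 -m jog '[{"x":-0.01,"y":0,"z":0.03,"rx":0,"ry":0,"rz":0,"hand":1},{"x":-0.01,"y":0,"z":0.03,"rx":0,"ry":0,"rz":0,"hand":1},{"x":0,"y":0,"z":0,"rx":0,"ry":0,"rz":0,"hand":1},{"x":0,"y":0,"z":0,"rx":0,"ry":0,"rz":0,"hand":1}]'
python3 - <<'E'
from h import *
st([-.6,0,38])
E
```

```text
clock: 20.48
eef_pos: [0.5322, 0.103, 0.0388]
eef_rot: [-3.033, -0.354, -0.541]
wrist_force: [-18.3, -2.3, 29.9]
grip_width: 0.0123
t 20.48 grasp in seat mm [-0.   0.7 36.7] yaw 13.32 tilt 20.21 roll y_z 0.02 F [-18.3   2.   29.9] w 0.0123
to go units [-0.002  0.017 -0.036]
```

Contact with the hard floor at 30 N. I'll relax the press, open the fingers and withdraw.

```bash
python3 -m jog '[{"x":0.02,"y":0,"z":-0.05,"rx":0,"ry":0,"rz":0,"hand":1},{"x":0,"y":0,"z":0,"rx":0,"ry":0,"rz":0,"hand":1},{"x":0,"y":0,"z":0,"rx":0,"ry":0,"rz":0,"hand":-0.2},{"x":0,"y":0,"z":0,"rx":0,"ry":0,"rz":0,"hand":-0.2},{"x":0,"y":0,"z":0,"rx":0,"ry":0,"rz":0,"hand":-0.2},{"x":0,"y":0,"z":0,"rx":0,"ry":0,"rz":0,"hand":-0.2}]'
python3 -m jog '[{"x":0,"y":0,"z":-0.4,"rx":0,"ry":0,"rz":0,"hand":-0.2},{"x":0,"y":0,"z":-0.9,"rx":0,"ry":0,"rz":0,"hand":-0.2},{"x":0,"y":0,"z":-0.9,"rx":0,"ry":0,"rz":0,"hand":-0.2},{"x":-0.9,"y":0,"z":-0.3,"rx":0,"ry":0,"rz":0,"hand":-0.2},{"x":-0.9,"y":0,"z":-0.3,"rx":0,"ry":0,"rz":0,"hand":-0.2},{"x":0,"y":0,"z":0,"rx":0,"ry":0,"rz":0,"hand":-0.2},{"x":0,"y":0,"z":0,"rx":0,"ry":0,"rz":0,"hand":-0.2}]'
python3 - <<'E'
from h import *
np.set_printoptions(precision=1,suppress=True)
st()
c=pic('wrist','w13.png'); np.savez('w13.npz',**c)
for t in('foot_front','tablet','bar_grip'):
    for r in manip.mark_of('wrist',t)[:1]: print(t,E@(np.array(r['point'])-S)*1000,r['p'])
z=c['z_map'];v,u=np.mgrid[0:480,0:640]
W=((np.stack([(u-c['cx'])/c['fx']*z,(v-c['cy'])/c['fy']*z,z],-1)-c['t'])@c['R']-S)@E.T*1000
np.save('W13.npy',W)
k=(abs(W[...,0])<14)&(abs(W[...,1])<75)&(W[...,2]>3)&(W[...,2]<12)&(v<290);p=W[k]
print('rod top',len(p),np.median(p,0),cv2.minAreaRect(p[:,:2].astype(np.float32)))
k=(abs(W[...,0])<14)&(abs(W[...,1])<14)&(W[...,2]>50)&(W[...,2]<65)&(v<290);p=W[k];print('post top',len(p),p.mean(0) if len(p) else 0)
for s_ in(1,-1):
  k=(W[...,0]<-5)&(W[...,0]>-30)&(abs(W[...,1]*s_-88)<12)&(W[...,2]>15)&(v<290);p=W[k];print('jaw tip',p.min(0),p.max(0),p.mean(0))
E
```

```text
clock: 21.22
eef_pos: [0.5315, 0.1027, 0.038]
eef_rot: [-3.035, -0.354, -0.534]
wrist_force: [0.2, -0.2, 0.2]
grip_width: 0.0509
clock: 22.1
eef_pos: [0.429, 0.0788, 0.1193]
eef_rot: [-3.034, -0.355, -0.537]
wrist_force: [0.3, -0.4, -0.1]
grip_width: 0.0515
t 22.1 grasp in seat mm [-106.     1.1  117.2] yaw 13.33 tilt 20.07 roll y_z 0.01 F [ 0.2 -0.5 -0.1] w 0.0515
foot_front [16.7  9.3  3. ] 0.76
tablet [ 21.2   6.2 -15.3] 0.64
bar_grip [ 4.4  4.3 37.8] 0.94
rod top 5696 [1.2 4.6 7.1] ((2.9310264587402344, -0.02689361572265625), (149.95529174804688, 22.22745132446289), 89.87627410888672)
post top 688 [-1.   0.6 56.6]
jaw tip [-16.6  79.2  15.3] [-6.1 95.8 28. ] [-12.4  86.7  23.5]
jaw tip [-16.7 -96.3  15.1] [ -6.1 -79.8  28.3] [-12.4 -87.4  23.5]
```

View pics/w13.png

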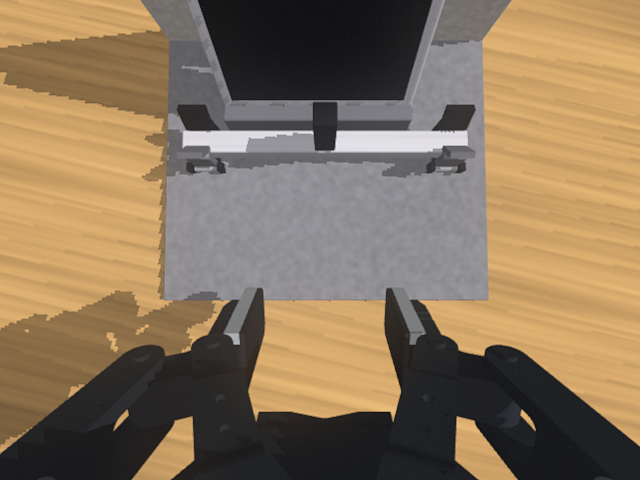

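The bar is home: rod rows 131 to 152, post at (325,125), with the jaws over its front edge at (205,153) and (447,153), in the same place as when empty. Last, I'll check the tablet and the bystanders.

```bash
python3 - <<'E'
from h import *
np.set_printoptions(precision=1,suppress=True)
W=np.load('W13.npy')
sc=W[5:90,240:390].reshape(-1,3);A=np.c_[sc[:,1:],np.ones(len(sc))];s=np.linalg.lstsq(A,sc[:,0],rcond=None)[0]
print('lean',np.degrees(np.arctan(s[1])),'skew',np.degrees(np.arctan(s[0])))
for col in(260,290,360,390): print(W[96:132:4,col][:,[0,2]].tolist())
c=pic('top','t14.png')
for t in('phone','carton','tape','foot_front','bar_grip'): print(t,[(np.round(r['point'],4),r['p']) for r in manip.mark_of('top',t)[:2]])
E
```

```text
lean -2.8288392911931837 skew 0.01475413737624881
[[26.408302898937855, 19.628181668660577], [25.830412989412128, 14.637396478203595], [24.23773796131315, 11.8080884635746], [21.572454898880032, 11.46429620156882], [18.881223814872964, 11.174547730156993], [15.72569121705833, 12.084674913164196], [13.651146069573667, 10.15950216735224], [12.065548940436296, 6.769962682775157], [12.305969341907678, -2.0440800926277043]]
[[26.39540117311654, 19.62681972295365], [25.71176284718245, 14.881230509852214], [24.33189722438044, 11.54911626428608], [21.74027225371322, 11.016728201641925], [19.032852711480942, 10.75473506629238], [15.325605345623938, 13.08862494493648], [12.948827602531294, 12.00420576525234], [12.433231573024067, 5.711255879625999], [12.346606643880785, -2.2047218816583434]]
[[27.051922634411405, 18.06639575280125], [25.75356259816445, 14.708527668930559], [24.516913316540016, 11.027526499857228], [21.53330406874392, 11.443527566548502], [18.63455117941365, 11.677075974527458], [15.727414626645112, 11.95474116327767], [12.90627123940529, 12.02724408609279], [12.691728639472133, 4.898673210691623], [12.302346982548816, -2.182379607703854]]
[[25.97618632844429, 20.475594225319988], [25.85579449642871, 14.438137949562693], [24.501490432165216, 11.030445296805826], [21.10182919551344, 12.469420264626187], [18.723962901493003, 11.4145190531833], [15.690225946798867, 12.013940170557946], [13.179047302434043, 11.256025583701199], [12.761969353289661, 4.662462251471891], [11.802984330416948, -0.7999123415050567]]
phone [(array([ 0.4, -0.4,  0. ]), 0.68), (array([0.5, 0.1, 0. ]), 0.46)]
carton [(array([ 0.7, -0.3, -0. ]), 0.89)]
tape [(array([0.3, 0.4, 0. ]), 0.84)]
foot_front [(array([0.5, 0.1, 0. ]), 0.73)]
bar_grip [(array([0.5, 0.1, 0.1]), 0.67)]
```

```bash
python3 - <<'E'
from h import *
c=np.load('w13.npz');W=np.load('W13.npy')
m=np.zeros((480,640),bool);m[5:90,240:390]=1;m&=(c['z_map']>0)&(W[...,0]>15)&(W[...,0]<90)&(W[...,2]>15)
p=W[m]
for _ in range(3):
    s=np.linalg.lstsq(np.c_[p[:,1:],np.ones(len(p))],p[:,0],rcond=None)[0];r=abs(np.c_[p[:,1:],np.ones(len(p))]@s-p[:,0]);p=p[r<2.5*np.median(r)+.3]
print(len(p),np.degrees(np.arctan(s[:2])))
print([W[v,320].round(1).tolist() for v in(10,30,50,70,90)])
np.set_printoptions(precision=4,suppress=True);pic('top','t15.png')
for t in('phone','carton','tape'): print(t,[(np.array(r['point']),round(r['p'],2)) for r in manip.mark_of('top',t)[:2]])
E
```

```text
12242 [-7.3819912e-03  1.7553495e+01]
[[45.6, 3.1, 77.8], [41.2, 3.2, 68.0], [37.4, 3.4, 55.4], [33.5, 3.5, 40.4], [28.4, 3.7, 24.2]]
phone [(array([ 0.4273, -0.4308,  0.0008]), 0.65)]
carton [(array([ 0.7384, -0.2827, -0.0015]), 0.78)]
tape [(array([0.3345, 0.4302, 0.0013]), 0.8), (array([0.5381, 0.1073, 0.0214]), 0.53)]
```

Lean is 17.6° and the tablet is square to the board. The foot is at about 12 mm, the bar is home and the bystanders have not moved, so I'm handing in.

```bash
python3 -c "
from cell import manip
print(manip.close_job())"
```

```text
the job is handed in; nothing more can be done
None
```

I pushed the tablet's foot behind the clips, where it stays leaning on its own. I then pressed the stop bar down into both clips until it met the hard floor (about 30 N), let go and backed the arm away. I handed the job in about 22 s into the 50 s limit, and no verdict came back.

The last checks, all from camera measurements:

| Item | Measured | Wanted |
|---|---|---|
| Tablet lean | 17.6° | 11–22° |
| Tablet skew to the board | about 0° | under 7° |
| Foot, boardwards of the seat | about 12 mm (gap to the bar about 4 mm) | 6–22 mm |
| Bar height (rod top, post top) | 1–1.4 mm below the nominal heights | home |
| Post position (x, y) | -1.0 mm, +0.6 mm | within 4 mm, 7 mm |
| Jaw tips | same place as when the clips were empty, to 0.3 mm | shut |

- **Bar height:** the depth camera also read the base plate about 1 mm low, so I took the bar as fully home.
- **Bystanders:** the phone, carton and tape are within about 4 mm of where they started, which is the accuracy of the detection.
- **Disagreements:** in the last wrist picture the network put the bar's grip point at x = 4.4 mm and the foot at 16.7 mm. I went by the depth measurements above instead, which are finer. My first lean fit gave -2.8°, spoiled by bad depth pixels; I repeated it without them.

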